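Set out the soldering place

ROBOT

A 7-joint arm with a two-finger parallel gripper is mounted at the origin on the work surface; the furniture and walls round the work are solid. World frame = base frame: x ahead of the robot, y to its left, z up, the work surface at z = 0. Lengths are in m, angles in rad, forces in N, time in s.
With the tool pointing down it reaches from about 0.4 to 0.85 m from the base axis. Payload 10.4 kg.
Tool frame: the origin (TCP) lies at the centre of the arm's flange, where the gripper is bolted on; the fingertips stand 182 mm ahead of it and the grasp point (between the pads) lies r.grasp_offset ahead of it (r.grasp_offset is the distance from the TCP to the grasp point, in m); z points along the fingers, y is the line along which they close (so a half turn about z gives the same grasp; the last joint's range is limited). The gripper opens to 87 mm and grips with 3 to 60 N. Pads are 19 mm wide; open, the fingers measure 117 mm over their backs; the gripper's body (75 mm by 190 mm) begins 51 mm behind the grasp point.
Start: joints at [1.286, 0.332, -0.065, 1.46, 0.022, 1.35, -0.088], TCP at [0.162, -0.604, 0.405] pointing down, gripper open.
Joint ranges: [-2.6, 2.6], [-0.5, 2.12], [-1.47, 1.34], [0.16, 2.42], [-1.27, 4.41], [0.06, 2.06], [-2.6, 2.6]. Speed limits (rad/s): [2.22, 2.22, 2.79, 2.79, 3.14, 3.14, 3.14].

INTERFACE

Orientations are given as a unit quaternion [x, y, z, w].
In Python, from bench import status, vision, job, spotter, r gives the robot as it stands. The module is installed in compiled form; this text tells all that it offers.
- The arm moves only by the tool play_rows, never from a script. Its argument "series" is a list of rows, each a list of 6 numbers: the shift along the tool's x, y, z each as a share of 150 mm, from -1 to 1, then the turn, a rotation vector about the tool's x, y, z each as a share of 30 degrees, from -1 to 1. In form: [[x, y, z, ax, ay, az], ...]. A call has 1 to 5 rows; each row is the pose to reach, as a shift and turn from the pose commanded when the call began, along the tool's axes at that moment; what a row does not reach only later rows make up. A row lasts 1/10 s, in which the tool goes at most 50 mm and 8.59 degrees, less where a joint would pass 70% of its speed; a pose out of reach is approached as far as the arm can. A call with a number of a shift or a turn outside -1 to 1 is refused whole. A call with a gripper value outside its range is refused whole. "fingers" is the opening, from -1 (shut) to 1 (fully open), set as the call begins (left out, the last holds). The fingers move at their own pace and stop on an object; "squeeze" is the grip in N (left out, the last holds). Time passes only in rows, so rows that repeat a pose let the fingers close. It gives the time, the measured TCP pose, the force, the opening and the grip force at its end, in the units of the state.
- status.read_state(): the state, without advancing time (a new reading comes with each control period).
- vision.camera(name): name is "scene" or "side" or "wrist"; returns the picture (420x560x3 uint8, blue, green, red); there is no depth.
- vision.calibration(name): a dict with "fx", "fy", "cx", "cy" (pixels), "rvec" (rotation vector, rad) and "tvec" (3), from world to camera coordinates, as OpenCV has them; the wrist camera has in their place "T_tool_cam" (4x4, takes a point from camera to tool coordinates, whose origin is the TCP and whose axes are the flange's). Camera axes: x right, y down, z forward; pixel columns grow to the right and rows downward; lengths in m; the calibration is good to about 2 mm. A picture is of the moment at which its call begins: read the wrist's pose just before it. calibration takes no time and is no camera call.
- job.close_job(): hands the job in; it is judged then, once.
Trained networks look in the newest picture that a camera, given by its name, has taken for a name from the list of things; names that differ only in an ending like _2 or _b are one class to them, and where a whole thing is asked for, a point or a joint stands for the part that bears it (a point fixed in the world has none). Each returns a list of dicts, best first, with "conf" (0 to 1); they miss things now and then, are a little off and sometimes report something else, mostly with a low value. They report only what shows in the picture. A call takes as long as a camera call. They do not tell look-alikes from the thing itself.
- spotter.boxes_of(camera, name): "point" ([x, y, z] in m, in world coordinates, good to about 4 mm: the middle of the surface that is visible of it).
- spotter.regions_of(camera, name): "pixels" (420x560 bool, what is visible of it).
The state is a dict: "time": time; "joint_positions": joint angles; "joint_vel": joint speeds; "joint_torque": joint torques, N m; "ee_pos": TCP position; "eef_rot": TCP orientation; "ft_force": force on the tool from outside, world axes, zero at the start; "torque": the same for the moment, N m; "width": finger opening in m; "grip_force": force on a finger pad.
Only numpy, scipy, OpenCV 4.12 (cv2) and the standard library are available. Lean on these libraries where they do the work, as an engineer would, in place of code of your own. Each camera call takes 0.05 s, during which the arm holds its last target. There are 200 camera calls.

TASK

Set out the bench for soldering: lay the charcoal block flat in the middle of the round soldering plate, and lay the brass offcut lengthwise along the middle of its top. Stand the tall jar midway between the soldering plate and the steel dapping cube, and the short jar midway between the soldering plate and the steel stake. Leave the thin steel offcut where it lies, do not knock the jars over, and let go of everything at the end.

Things in the scene. Friction and masses are not known exactly. Their poses are not given: they have to be found in the camera images.
- soldering_plate: round soldering plate fixed to the bench: pale grey ceramic disc on a steel foot, 116 mm across, flat top 14 mm above the bench (no rim). Origin: centre of its underside, on the bench; z up. Its yaw cannot be seen and does not matter. Beyond it stand a tall wooden rack (left) and fan heater (ahead), near edge about from x 0.45, y 0.0 to x 0.70, y -0.25: keep the gripper clear.
- dapping_cube: steel dapping cube with round hollows in its faces, 50 x 50 x 50 mm, fixed to the bench, 0.19 to 0.24 m from the middle of the plate, on one side of it or the other. Origin: centre of its underside; z up.
- stake: dark steel bench stake, an upright post 40 x 52 mm at its widest and 80 mm tall, wider at the top, fixed to the bench, 0.19 to 0.24 m from the middle of the plate, with the plate between it and the dapping cube. Origin: centre of its underside; z up.
- charcoal: black charcoal soldering block, a plain solid slab 62 (x) x 101 (y) x 29 (z) mm, about 0.16 kg, loose, lying flat on the bench. Origin: centre of its underside; y along its length, z up.
- brass_offcut: brass offcut, yellow square bar 12 (x) x 70 (y) x 12 (z) mm, about 0.04 kg, loose, lying on the bench. Origin: centre of its underside; y along its length, z up.
- tall_jar: tall jar: glass jar of silvery rivets with a red lid (fixed on), 52 mm across and 76 mm tall, about 0.24 kg, loose, standing upright. Origin: centre of its underside; z up.
- short_jar: short jar: glass jar of brassy rivets with a dark lid (fixed on), 58 mm across and 64 mm tall, about 0.24 kg, loose, standing upright. Origin: centre of its underside; z up.
- steel_offcut: thin steel offcut, bright square bar 9 (x) x 85 (y) x 9 (z) mm, loose, lying on the bench; not part of the job. Origin: centre of its underside; y along its length.
Things that resemble listed ones, but are neither listed nor needed, are in the scene too. Several things look just like the tall_jar: the one meant starts farthest to the robot's right.

How it is judged:
By the outcome, as a careful person would: the job done as asked, in the order asked, and still so for the second after the job is handed in, with the robot touching nothing.
It also fails if it takes over 109 s, if anything falls off the work surface, if the arm or the gripper's body presses on something with over 40 N, if the wrist force passes 120 N, or if a joint passes its speed limit or range.

## Working session

There is one attempt and no reset: what is moved stays moved. The work goes in short steps, Python scripts to look and compute and a tool call to move; the robot and the scene stay as the last step left them, time stands still between calls to the robot, and variables do not carry over. Pictures are saved under pics/ and viewed, at most 14 in all, crops included, and the job is handed in when it is done.

Besides the shell and the picture viewer there is one more tool, called in YAML: its name, and indented under it one key for each argument. play_rows: Moves the arm, as the interface text tells. Shift numbers are shares of 150 mm and turn numbers shares of 30 degrees, none past 1 either way. Its arguments: {"type":"object","properties":{"series":{"type":"array","items":{"type":"array","items":{"type":"number"}}},"fingers":{"type":"number"},"squeeze":{"type":"number"}},"required":["series"]}

```bash
mkdir -p pics; cat > h.py <<'E'
import numpy as np, cv2
from scipy.spatial.transform import Rotation as R
from bench import status, vision, job, spotter, r
def cam(n):
    c=vision.calibration(n)
    K=np.array([[c['fx'],0,c['cx']],[0,c['fy'],c['cy']],[0,0,1.]])
    if 'rvec' in c:
        M=cv2.Rodrigues(np.array(c['rvec'],float))[0]; t=np.array(c['tvec'],float).ravel()
        return K,M,t
    s=status.read_state(); T=np.eye(4); T[:3,:3]=R.from_quat(s['eef_rot']).as_matrix(); T[:3,3]=s['ee_pos']
    W=np.linalg.inv(T@np.array(c['T_tool_cam'])); return K,W[:3,:3],W[:3,3]
def ray(n,px,z,C=None):
    K,M,t=C or cam(n); px=np.atleast_2d(np.asarray(px,float))
    d=(np.c_[px,np.ones(len(px))]@np.linalg.inv(K).T)@M; o=-M.T@t
    return o+d*((z-o[2])/d[:,2])[:,None]
def proj(C,p):
    K,M,t=C; q=(np.atleast_2d(p)@M.T+t)@K.T; return q[:,:2]/q[:,2:]
E
python3 - <<'E'
from h import *
np.set_printoptions(precision=4,suppress=True)
s=status.read_state(); print({k:np.round(s[k],3) for k in('time','ee_pos','eef_rot','width')}, r.grasp_offset)
print(R.from_quat(s['eef_rot']).as_matrix())
names=['soldering_plate','dapping_cube','stake','charcoal','brass_offcut','tall_jar','short_jar','steel_offcut']
for c in('scene','side','wrist'):
    im=vision.camera(c); cv2.imwrite(f'pics/{c}0.png',im)
    C=cam(c); print(c,'campos',-C[1].T@C[2])
    if c=='wrist': continue
    for n in names:
        for b in spotter.boxes_of(c,n)[:6]:
            print(n,round(b['conf'],2),np.round(b['point'],3),proj(C,b['point'])[0].round())
E
```

```text
{'time': np.float64(0.0), 'ee_pos': array([ 0.162, -0.604,  0.404]), 'eef_rot': array([ 0.991,  0.131, -0.   , -0.001]), 'width': np.float64(0.087)} 0.1635
[[ 0.9659  0.2589 -0.0004]
 [ 0.2589 -0.9659  0.0014]
 [-0.0001 -0.0014 -1.    ]]
scene campos [-0.0029  0.2108  0.8111]
soldering_plate 0.76 [ 0.484 -0.225  0.015] [253. 233.]
dapping_cube 0.69 [ 0.574 -0.427  0.046] [294. 148.]
stake 0.73 [ 0.372 -0.054  0.076] [222. 306.]
charcoal 0.87 [ 0.335 -0.249  0.031] [320. 267.]
brass_offcut 0.61 [ 0.627 -0.305  0.011] [235. 176.]
brass_offcut 0.56 [ 0.574 -0.426  0.046] [294. 149.]
tall_jar 0.93 [ 0.313 -0.132  0.063] [283. 304.]
tall_jar 0.61 [ 0.399 -0.336  0.061] [328. 211.]
short_jar 0.84 [ 0.456 -0.421  0.058] [335. 174.]
steel_offcut 0.65 [ 0.6   -0.212  0.015] [209. 203.]
steel_offcut 0.41 [ 0.482 -0.227  0.015] [255. 232.]
side campos [ 0.3021 -1.0068  0.5011]
soldering_plate 0.83 [ 0.489 -0.234  0.014] [264. 220.]
dapping_cube 0.68 [ 0.574 -0.45   0.041] [342. 264.]
stake 0.7 [ 0.379 -0.082  0.053] [202. 177.]
charcoal 0.78 [ 0.343 -0.281  0.026] [197. 236.]
charcoal 0.27 [ 0.575 -0.448  0.038] [342. 265.]
brass_offcut 0.48 [ 0.621 -0.314  0.013] [337. 232.]
tall_jar 0.97 [ 0.32  -0.166  0.05 ] [179. 198.]
tall_jar 0.79 [ 0.407 -0.37   0.059] [237. 243.]
short_jar 0.91 [ 0.463 -0.454  0.047] [280. 272.]
wrist campos [ 0.225  -0.5868  0.385 ]
```

View pics/scene0.png

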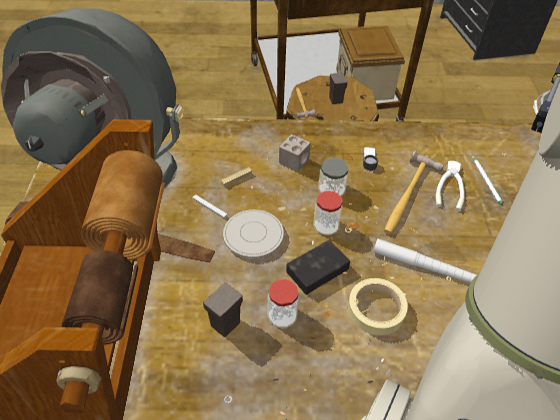

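View pics/side0.png

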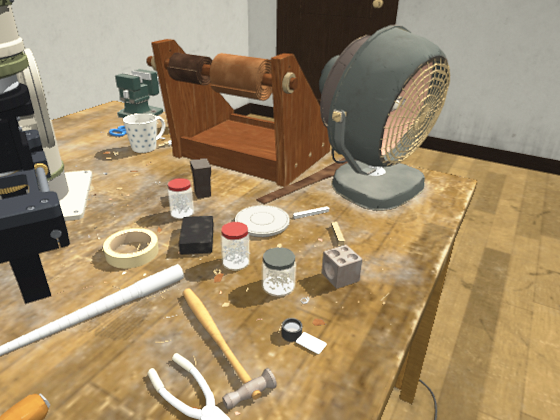

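The scene view shows two red-lid jars, at (328,211) and (283,303). The one at (328,211), world y about -0.35, is farther to the robot's right than the one at y about -0.15, so it is the tall_jar. Next I fit precise poses from the masks and make the confirming crop.

```bash
cat > fit.py <<'E'
from h import *
from scipy.optimize import minimize
def box(x,y,z): return np.array([[i*x/2,j*y/2,k*z] for i in(-1,1) for j in(-1,1) for k in(0,1)])
def cyl(d,z):
    a=np.linspace(0,2*np.pi,40); return np.vstack([np.c_[d/2*np.cos(a),d/2*np.sin(a),0*a+h] for h in(0,z)])
S=dict(soldering_plate=cyl(.116,.014),dapping_cube=box(.05,.05,.05),stake=box(.04,.052,.08),charcoal=box(.062,.101,.029),
 brass_offcut=box(.012,.07,.012),tall_jar=cyl(.052,.076),short_jar=cyl(.058,.064),steel_offcut=box(.009,.085,.009))
ROUND=('soldering_plate','tall_jar','short_jar')
def fit(n,masks,C,x0,z=0.):
    U=4; big=[cv2.resize(m.astype(np.uint8),None,fx=U,fy=U,interpolation=cv2.INTER_NEAREST) for m in masks]
    def cost(p,full=False):
        P=S[n]@R.from_euler('z',p[2]*50).as_matrix().T+[p[0],p[1],z]; l=[]
        for m,c in zip(big,C):
            q=(proj(c,P)+.5)*U-.5; h=cv2.convexHull((q*16).astype(np.int32)); im=np.zeros_like(m)
            cv2.fillConvexPoly(im,h,1,shift=4); l.append(1-(im&m).sum()/max(1,(im|m).sum()))
        return l if full else sum(l)
    best=None
    for y in ([0] if n in ROUND else np.arange(6)*np.pi/6):
        x=np.array([*x0,y/50]); o=minimize(cost,x,method='Nelder-Mead',options=dict(initial_simplex=[x,x+[.01,0,0],x+[0,.01,0],x+[0,0,.006]],maxiter=120,xatol=1e-5,fatol=1e-4))
        if best is None or o.fun<best.fun: best=o
    p=best.x; return np.array([p[0],p[1],p[2]*50]),np.round(1-np.array(cost(p,True)),2)
def regs(c,n): return spotter.regions_of(c,n)
E
python3 - <<'E'
from fit import *
np.set_printoptions(precision=4,suppress=True)
C={c:cam(c) for c in('scene','side')}
for c in C: vision.camera(c)
x0=dict(soldering_plate=(.487,-.23),dapping_cube=(.575,-.44),stake=(.375,-.07),charcoal=(.34,-.265),brass_offcut=(.625,-.31),tall_jar=(.403,-.353),short_jar=(.46,-.44),steel_offcut=(.6,-.212))
for n in x0:
    M={}
    for c in C:
        uv=proj(C[c],[*x0[n],S[n][:,2].max()/2])[0]
        for d in regs(c,n):
            m=np.array(d['pixels']); v,u=np.nonzero(m)
            if len(u) and np.hypot(u.mean()-uv[0],v.mean()-uv[1])<18: M[c]=m;break
    for cs in (list(M),['scene'],['side']):
        if all(c in M for c in cs) and cs:
            p,i=fit(n,[M[c] for c in cs],[C[c] for c in cs],x0[n]); print(n,cs,p[:2],np.degrees(p[2])%180,i)
im=cv2.imread('pics/scene0.png')[150:340,180:400]; cv2.imwrite('pics/crop1.png',cv2.resize(im,None,fx=3,fy=3,interpolation=cv2.INTER_CUBIC))
E
```

```text
soldering_plate ['scene', 'side'] [ 0.4882 -0.2281] 5.048194714498983 [0.94 0.78]
soldering_plate ['scene'] [ 0.49   -0.2296] 4.707841850877871 [0.95]
soldering_plate ['side'] [ 0.4867 -0.2198] 173.71191435866243 [0.8]
dapping_cube ['scene', 'side'] [ 0.5797 -0.4347] 15.354042745087986 [0.9  0.93]
dapping_cube ['scene'] [ 0.5822 -0.4366] 108.84722253406869 [0.91]
dapping_cube ['side'] [ 0.5784 -0.4355] 9.977117478873293 [0.94]
stake ['scene', 'side'] [ 0.3787 -0.0622] 173.0450733590253 [0.77 0.88]
stake ['scene'] [ 0.3846 -0.0655] 13.698017053469023 [0.81]
stake ['side'] [ 0.3773 -0.059 ] 178.50313258487088 [0.9]
charcoal ['scene', 'side'] [ 0.3459 -0.2558] 170.76152238583848 [0.92 0.87]
charcoal ['scene'] [ 0.3477 -0.257 ] 171.27401820620443 [0.93]
charcoal ['side'] [ 0.3445 -0.2541] 172.2033842462193 [0.89]
brass_offcut ['scene', 'side'] [ 0.6239 -0.3085] 169.9638210047506 [0.71 0.89]
brass_offcut ['scene'] [ 0.6278 -0.3084] 171.3921727165786 [0.92]
brass_offcut ['side'] [ 0.6231 -0.3083] 169.9524792494494 [0.92]
tall_jar ['scene', 'side'] [ 0.4064 -0.3467] 7.708775364057703 [0.9  0.88]
tall_jar ['scene'] [ 0.4085 -0.3491] 4.120795440411329 [0.92]
tall_jar ['side'] [ 0.4054 -0.3457] 173.7283478924133 [0.9]
short_jar ['scene', 'side'] [ 0.4663 -0.4303] 166.87189344860602 [0.82 0.93]
short_jar ['scene'] [ 0.4682 -0.4324] 162.8304136530477 [0.83]
short_jar ['side'] [ 0.4658 -0.4303] 23.163572587988817 [0.93]
steel_offcut ['scene', 'side'] [ 0.6011 -0.2137] 98.22627826536909 [0.89 0.86]
steel_offcut ['scene'] [ 0.6031 -0.2134] 97.50214476017038 [0.91]
steel_offcut ['side'] [ 0.5989 -0.2145] 98.91258315952854 [0.88]
```

View pics/crop1.png

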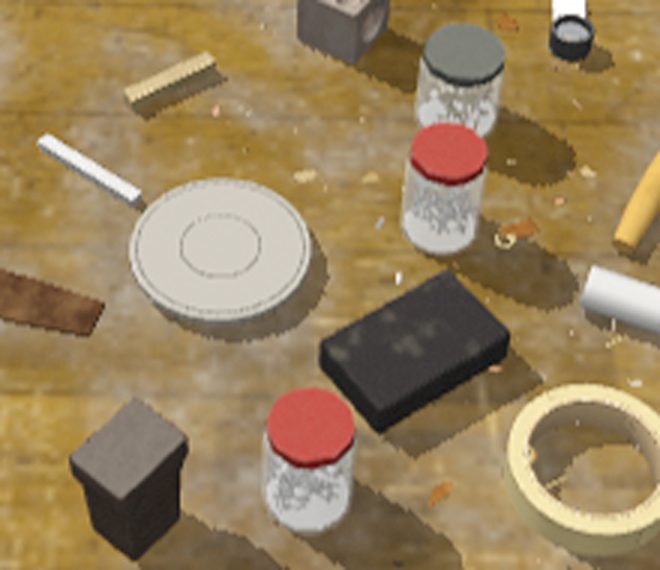

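Crop 1 shows the right-hand red-lid jar at crop (445,190), i.e. scene (328,211), with silvery rivets, so that is the tall_jar. The other at crop (310,460) is nearer the stake and left alone. Next, a planner and the moves over the charcoal.

```bash
cat > plan.py <<'E'
from h import *
def plan(*targets,start=None):
    """targets: (x,y,z_of_grasp,yaw_of_closing_axis_deg); prints rows for calls"""
    if start is None:
        s=status.read_state(); p=np.array(s['ee_pos'],float); Q=R.from_quat(s['eef_rot'])
        print('t %.2f grasp'%s['time'],np.round(p+Q.apply([0,0,r.grasp_offset]),4),'close yaw %.1f'%np.degrees(np.arctan2(*Q.as_matrix()[[1,0],1])),'w %.4f gf %.1f'%(s['width'],s['grip_force']),'F',np.round(s['ft_force'],1))
    for x,y,z,a in targets:
        tgt=np.array([x,y,z+r.grasp_offset]); ca,sa=np.cos(np.radians(a)),np.sin(np.radians(a))
        T=R.from_matrix(np.array([[-sa,ca,0],[ca,sa,0],[0,0,-1]]).T@np.diag([1,1,1])) 
        M=np.array([[-sa,ca,0],[ca,sa,0],[0,0,-1]]).T; M[:,0]=np.cross(M[:,1],M[:,2]); T=R.from_matrix(M)
        for k in range(12):
            d=Q.inv().apply(tgt-p); w=(Q.inv()*T).as_rotvec()
            f=min(1,.15/max(1e-9,abs(d).max()),.235/max(1e-9,np.linalg.norm(d)),np.radians(30)/max(1e-9,np.linalg.norm(w)))
            row=np.round(np.r_[d*f/.15,w*f/np.radians(30)],3)
            n=max(1,int(np.ceil(max(np.linalg.norm(d*f)/.05,np.degrees(np.linalg.norm(w*f))/8.59)-.02)))
            print(' ->',(x,y,z,a),row.tolist(),'rows',n)
            p=p+Q.apply(row[:3]*.15); Q=Q*R.from_rotvec(row[3:]*np.radians(30))
            if f==1: break
E
python3 -c "
from plan import *
plan((.346,-.255,.19,-9))"
```

```text
t 1.85 grasp [ 0.1618 -0.6037  0.2412] close yaw -75.0 w 0.0871 gf 0.0 F [0.5 0.5 0.3]
 -> (0.346, -0.255, 0.19, -9) [0.813, -0.876, 0.155, 0.0, -0.0, -1.0] rows 4
 -> (0.346, -0.255, 0.19, -9) [1.0, -0.309, 0.136, 0.0, -0.0, -0.876] rows 4
 -> (0.346, -0.255, 0.19, -9) [0.382, 0.061, 0.051, 0.0, -0.0, -0.324] rows 2
```

play_rows:
  series:
    - [0.81,-0.88,0.15,0,0,-1]
    - [0.81,-0.88,0.15,0,0,-1]
    - [0.81,-0.88,0.15,0,0,-1]
    - [0.81,-0.88,0.15,0,0,-1]

```text
time: 2.25
ee_pos: [0.2468, -0.4416, 0.382]
eef_rot: [0.922, 0.387, 0.0, -0.0]
ft_force: [-0.4, -0.3, 0.2]
width: 0.087
grip_force: 0.0
```

play_rows:
  series:
    - [1,-0.31,0.14,0,0,-0.88]
    - [1,-0.31,0.14,0,0,-0.88]
    - [1,-0.31,0.14,0,0,-0.88]
    - [1,-0.31,0.14,0,0,-0.88]

```text
time: 2.65
ee_pos: [0.3205, -0.3011, 0.361]
eef_rot: [0.809, 0.588, 0.0, -0.0]
ft_force: [-0.4, -0.1, 0.1]
width: 0.0869
grip_force: 0.0
```

play_rows:
  series:
    - [0.38,0.06,0.05,0,0,-0.32]
    - [0.38,0.06,0.05,0,0,-0.32]
    - [0.38,0.06,0.05,0,0,-0.32]
    - [0.38,0.06,0.05,0,0,-0.32]

```text
time: 3.05
ee_pos: [0.3444, -0.2557, 0.3539]
eef_rot: [0.761, 0.648, -0.0, 0.0]
ft_force: [0.2, 0.0, -0.8]
width: 0.0872
grip_force: 0.0
```

```bash
cat > wl.py <<'E'
from fit import *
import sys
def look(names,tag,x0,z={}):
    C=cam('wrist'); im=vision.camera('wrist'); cv2.imwrite(f'pics/{tag}.png',im)
    for n in names:
        h=z.get(n,0); uv=proj(C,[*x0[n],h+S[n][:,2].max()/2])[0]; print(n,'expect px',uv.round())
        for d in regs('wrist',n):
            m=np.array(d['pixels']); v,u=np.nonzero(m)
            if not len(u): continue
            p,i=fit(n,[m],[C],x0[n],h); print('  conf %.2f'%d['conf'],'cen',u.mean().round(),v.mean().round(),'edge' if u.min()<1 or v.min()<1 or u.max()>558 or v.max()>418 else '',p[:2].round(4),'yaw %.1f'%(np.degrees(p[2])%180),i)
X0=dict(soldering_plate=(.488,-.228),dapping_cube=(.58,-.435),stake=(.379,-.062),charcoal=(.346,-.256),brass_offcut=(.625,-.308),tall_jar=(.407,-.347),short_jar=(.467,-.431),steel_offcut=(.601,-.214))
E
python3 -c "
from plan import *
plan((.346,-.255,.19,-9))
from wl import *
look(['charcoal','soldering_plate','tall_jar','stake'],'w1',X0)"
```

```text
t 3.05 grasp [ 0.3444 -0.2558  0.1904] close yaw -9.2 w 0.0872 gf 0.0 F [ 0.2  0.  -0.8]
 -> (0.346, -0.255, 0.19, -9) [0.006, 0.01, 0.003, 0.0, 0.001, -0.005] rows 1
charcoal expect px [275. 202.]
  conf 0.97 cen 275.0 201.0  [ 0.3462 -0.2569] yaw 170.8 [0.95]
soldering_plate expect px [424. 146.]
  conf 0.61 cen 424.0 143.0  [ 0.4864 -0.2273] yaw 20.7 [0.98]
tall_jar expect px [356. 293.]
  conf 0.86 cen 355.0 305.0  [ 0.4038 -0.3474] yaw 18.3 [0.38]
  conf 0.83 cen 222.0 70.0  [ 0.407 -0.347] yaw 0.0 [0.]
stake expect px [278. -60.]
```

View pics/w1.png

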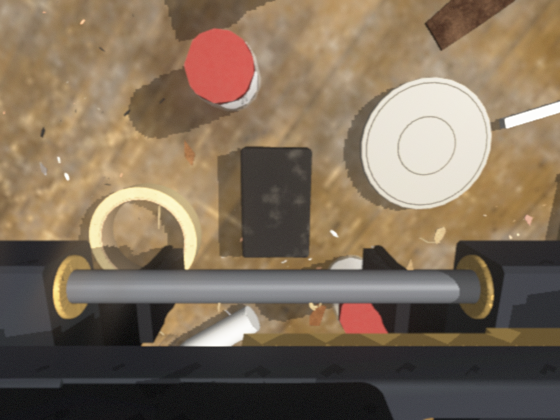

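Wrist view: the charcoal at (275,202), the plate at (427,145), and the left-hand red jar at (222,70) are clear of the gripper's path. Descending to the charcoal.

play_rows:
  series:
    - [0,0.01,0.33,0,0,0]
    - [0,0.01,0.66,0,0,0]
    - [0,0.01,1,0,0,0]
    - [0,0.01,1,0,0,0]
  fingers: 1

```text
time: 3.7
ee_pos: [0.3439, -0.2538, 0.1988]
eef_rot: [0.761, 0.649, -0.001, -0.005]
ft_force: [0.3, -0.3, -0.0]
width: 0.0869
grip_force: 0.0
```

play_rows:
  series:
    - [0,0,0.13,0,0,0]
    - [0,0,0.13,0,0,0]

```text
time: 3.9
ee_pos: [0.3463, -0.2552, 0.1847]
eef_rot: [0.761, 0.649, -0.0, -0.001]
ft_force: [0.0, 1.1, 0.5]
width: 0.0871
grip_force: 0.0
```

play_rows:
  series:
    - [0,0,0,0,0,0]
    - [0,0,0,0,0,0]
    - [0,0,0,0,0,0]
    - [0,0,0,0,0,0]
    - [0,0,0,0,0,0]
  fingers: -1
  squeeze: 25

```text
time: 4.4
ee_pos: [0.3466, -0.2551, 0.1851]
eef_rot: [0.76, 0.649, -0.0, 0.001]
ft_force: [-1.4, 0.8, 7.6]
width: 0.0622
grip_force: 25.0
```

play_rows:
  series:
    - [0,0,-0.1,0,0,0]
    - [0,0,-0.4,0,0,0]
    - [0,0,-0.67,0,0,0]
    - [0,0,-0.67,0,0,0]

```text
time: 4.8
ee_pos: [0.3478, -0.2556, 0.2897]
eef_rot: [0.76, 0.649, 0.001, 0.004]
ft_force: [0.7, -0.6, -1.3]
width: 0.0623
grip_force: 25.0
```

```bash
python3 -c "
from plan import *
plan((.487,-.228,.11,-9))
from wl import *
look(['charcoal','soldering_plate'],'w2',dict(X0,charcoal=status.read_state()['ee_pos'][:2]),dict(charcoal=.1))"
```

```text
t 4.80 grasp [ 0.3489 -0.2565  0.1262] close yaw -9.0 w 0.0623 gf 25.0 F [ 0.7 -0.6 -1.3]
 -> (0.487, -0.228, 0.11, -9) [0.327, 0.887, 0.113, 0.013, 0.009, 0.0] rows 3
charcoal expect px [271. 270.]
  conf 0.86 cen 272.0 240.0  [ 0.3479 -0.2592] yaw 170.6 [0.61]
soldering_plate expect px [452. 150.]
  conf 0.77 cen 455.0 145.0  [ 0.487  -0.2274] yaw 23.5 [0.98]
```

play_rows:
  series:
    - [0.33,0.89,0,0,0,0]
    - [0.33,0.89,0,0,0,0]
    - [0.33,0.89,0,0,0,0]
    - [0.33,0.89,0,0,0,0]
    - [0.33,0.89,0,0,0,0]

```text
time: 5.45
ee_pos: [0.486, -0.2261, 0.2825]
eef_rot: [0.76, 0.65, -0.0, -0.002]
ft_force: [-0.1, 0.3, -1.4]
width: 0.0623
grip_force: 25.0
```

```bash
python3 -c "
from plan import *
plan((.487,-.227,.06,-9),(.487,-.227,.037,-9))"
```

```text
t 5.45 grasp [ 0.4854 -0.2257  0.119 ] close yaw -8.9 w 0.0623 gf 25.0 F [-0.1  0.3 -1.4]
 -> (0.487, -0.227, 0.06, -9) [-0.005, 0.009, 0.393, -0.007, -0.004, 0.004] rows 2
 -> (0.487, -0.227, 0.037, -9) [-0.0, 0.0, 0.154, 0.0, -0.0, -0.0] rows 1
```

play_rows:
  series:
    - [-0.005,0.01,0.2,0,0,0]
    - [-0.005,0.01,0.4,0,0,0]
    - [-0.005,0.01,0.4,0,0,0]
    - [-0.005,0.01,0.4,0,0,0]

```text
time: 5.85
ee_pos: [0.4864, -0.2282, 0.2247]
eef_rot: [0.761, 0.649, -0.001, -0.001]
ft_force: [0.4, 0.5, -1.1]
width: 0.0621
grip_force: 25.0
```

```bash
python3 -c "
from plan import *
plan((.487,-.227,.036,-9))"
```

```text
t 5.85 grasp [ 0.4861 -0.2281  0.0612] close yaw -9.0 w 0.0621 gf 25.0 F [ 0.4  0.5 -1.1]
 -> (0.487, -0.227, 0.036, -9) [0.009, 0.003, 0.168, -0.004, -0.0, -0.001] rows 1
```

play_rows:
  series:
    - [0.005,0.003,0.08,0,0,0]
    - [0.005,0.003,0.13,0,0,0]
    - [0.005,0.003,0.165,0,0,0]
    - [0.005,0.003,0.165,0,0,0]
    - [0.005,0.003,0.165,0,0,0]

```text
time: 6.35
ee_pos: [0.4879, -0.2272, 0.2001]
eef_rot: [0.76, 0.65, 0.0, 0.0]
ft_force: [0.1, 0.6, -0.9]
width: 0.062
grip_force: 25.0
```

play_rows:
  series:
    - [0,0,0,0,0,0]
    - [0,0,0,0,0,0]
    - [0,0,0,0,0,0]
    - [0,0,0,0,0,0]
  fingers: 1

```text
time: 6.75
ee_pos: [0.4879, -0.2272, 0.2002]
eef_rot: [0.76, 0.649, 0.0, 0.0]
ft_force: [0.9, -0.2, -0.5]
width: 0.0841
grip_force: 0.0
```

play_rows:
  series:
    - [0,0,-0.2,0,0,0]
    - [0,0,-0.5,0,0,0]
    - [0,0,-0.8,0,0,0]
    - [0,0,-1,0,0,0]
    - [0,0,-1,0,0,0]

```text
time: 7.25
ee_pos: [0.489, -0.2273, 0.3548]
eef_rot: [0.76, 0.649, 0.001, 0.004]
ft_force: [-0.5, -0.2, -0.5]
width: 0.0872
grip_force: 0.0
```

```bash
python3 -c "
from plan import *
plan((.624,-.308,.19,-10))
from wl import *
look(['charcoal','brass_offcut','soldering_plate'],'w3',dict(X0,charcoal=(.487,-.228)),dict(charcoal=.014))"
```

```text
t 7.25 grasp [ 0.4901 -0.2279  0.1913] close yaw -9.0 w 0.0872 gf 0.0 F [-0.5 -0.2 -0.5]
 -> (0.624, -0.308, 0.19, -10) [-0.391, 0.973, 0.017, 0.014, 0.005, 0.033] rows 4
charcoal expect px [268. 205.]
  conf 0.85 cen 268.0 204.0  [ 0.4874 -0.2285] yaw 170.8 [0.95]
brass_offcut expect px [418. 256.]
  conf 0.60 cen 421.0 245.0  [ 0.6263 -0.3076] yaw 170.9 [0.68]
soldering_plate expect px [269. 200.]
  conf 0.86 cen 266.0 194.0  [ 0.4865 -0.2275] yaw 4.1 [0.31]
```

View pics/w3.png

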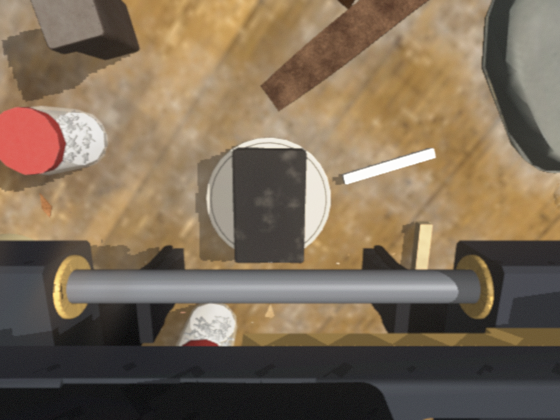

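The wrist view shows the charcoal (268,205) centred on the plate. The brass is at (421,245), and the fan base at the top right. Moving over the brass.

play_rows:
  series:
    - [-0.39,0.96,0.05,0,0,0.03]
    - [-0.39,0.96,0.05,0,0,0.03]
    - [-0.39,0.96,0.05,0,0,0.03]
    - [-0.39,0.96,0.05,0,0,0.03]
    - [-0.39,0.96,0.05,0,0,0.03]

```text
time: 7.95
ee_pos: [0.6214, -0.3076, 0.3393]
eef_rot: [0.765, 0.644, -0.0, -0.002]
ft_force: [-0.4, 1.2, 0.1]
width: 0.0871
grip_force: 0.0
```

```bash
python3 -c "
from wl import *
look(['brass_offcut','steel_offcut'],'w4',X0)
from plan import *
plan((.625,-.308,.04,-9.3),(.625,-.308,.013,-9.3))
for n,p in [('fan',0)]: pass"
```

```text
brass_offcut expect px [278. 204.]
  conf 0.64 cen 280.0 204.0  [ 0.6261 -0.3082] yaw 170.6 [0.96]
steel_offcut expect px [232. 102.]
  conf 0.68 cen 233.0 101.0  [ 0.6014 -0.2137] yaw 98.0 [0.95]
t 8.10 grasp [ 0.6202 -0.3066  0.1791] close yaw -9.9 w 0.0870 gf 0.0 F [ 0.5 -0.6  0.3]
 -> (0.625, -0.308, 0.04, -9.3) [-0.004, 0.033, 0.928, -0.001, 0.0, -0.018] rows 3
 -> (0.625, -0.308, 0.013, -9.3) [0.0, 0.0, 0.18, 0.0, 0.0, -0.0] rows 1
```

View pics/w4.png

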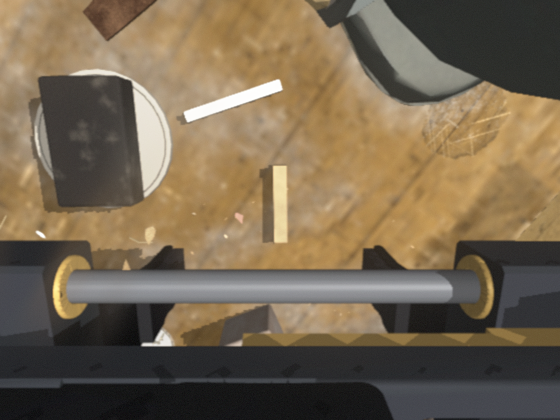

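The wrist view shows the brass at (280,204), with the fan guard toward the top right and clear of the finger line. Descending.

play_rows:
  series:
    - [0,0.035,0.33,0,0,0]
    - [0,0.035,0.66,0,0,-0.01]
    - [0,0.035,0.93,0,0,-0.01]
    - [0,0.035,0.93,0,0,-0.01]
    - [0,0.035,0.93,0,0,-0.01]
  fingers: 0.15

```text
time: 8.6
ee_pos: [0.6259, -0.3082, 0.2048]
eef_rot: [0.764, 0.646, 0.0, 0.0]
ft_force: [1.1, -0.8, 1.0]
width: 0.0558
grip_force: 0.0
```

```bash
python3 -c "
from plan import *
plan((.6255,-.308,.0215,-9.4))"
```

```text
t 8.60 grasp [ 0.6261 -0.3083  0.0413] close yaw -9.6 w 0.0558 gf 0.0 F [ 1.1 -0.8  1. ]
 -> (0.6255, -0.308, 0.0215, -9.4) [0.001, -0.003, 0.132, 0.001, 0.001, -0.006] rows 1
```

play_rows:
  series:
    - [0,0,0.07,0,0,0]
    - [0,0,0.132,0,0,0]
    - [0,0,0.132,0,0,0]
    - [0,0,0.132,0,0,0]

```text
time: 9.0
ee_pos: [0.6262, -0.3084, 0.1836]
eef_rot: [0.764, 0.645, 0.0, 0.0]
ft_force: [-0.4, 0.3, -0.2]
width: 0.0502
grip_force: 0.0
```

play_rows:
  series:
    - [0,0,0,0,0,0]
    - [0,0,0,0,0,0]
    - [0,0,0,0,0,0]
    - [0,0,0,0,0,0]
    - [0,0,0,0,0,0]
  fingers: -1
  squeeze: 15

```text
time: 9.5
ee_pos: [0.6261, -0.3084, 0.1832]
eef_rot: [0.764, 0.645, -0.0, 0.0]
ft_force: [-0.1, -0.4, -0.3]
width: 0.0178
grip_force: 0.0
```

play_rows:
  series:
    - [0,0,-0.15,0,0,0]
    - [0,0,-0.4,0,0,0]
    - [0,0,-0.7,0,0,0]
    - [0,0,-0.7,0,0,0]
    - [0,0,-0.7,0,0,0]

```text
time: 10.0
ee_pos: [0.6264, -0.3085, 0.2897]
eef_rot: [0.764, 0.645, 0.0, 0.001]
ft_force: [-1.6, -0.1, -0.4]
width: 0.0007
grip_force: 0.0
```

```bash
python3 -c "
from plan import *
plan((.4875,-.2285,.12,-9.2),(.4875,-.2285,.075,-9.2))"
```

```text
t 10.00 grasp [ 0.6268 -0.3087  0.1262] close yaw -9.6 w 0.0007 gf 0.0 F [-1.6 -0.1 -0.4]
 -> (0.4875, -0.2285, 0.12, -9.2) [0.371, -1.0, 0.038, 0.005, 0.002, -0.013] rows 4
 -> (0.4875, -0.2285, 0.12, -9.2) [0.0, -0.002, 0.0, -0.0, -0.0, -0.001] rows 1
 -> (0.4875, -0.2285, 0.075, -9.2) [0.0, -0.0, 0.3, -0.0, -0.0, 0.0] rows 1
```

The lift began before the fingers had closed and missed the bar. I reopen and look again.

play_rows:
  series:
    - [0,0,-0.35,0,0,0]
    - [0,0,-0.35,0,0,0]
    - [0,0,-0.35,0,0,0]
    - [0,0,-0.35,0,0,0]
  fingers: -0.1

```text
time: 10.4
ee_pos: [0.6258, -0.3084, 0.3389]
eef_rot: [0.764, 0.645, -0.001, -0.001]
ft_force: [-0.7, 0.6, -0.3]
width: 0.0248
grip_force: 0.0
```

```bash
python3 -c "
from wl import *
look(['brass_offcut','steel_offcut'],'w5',X0)
from plan import *
plan((.626,-.308,.0415,-9.4))"
```

```text
brass_offcut expect px [273. 203.]
  conf 0.72 cen 272.0 202.0  [ 0.6245 -0.3086] yaw 170.0 [0.87]
  conf 0.21 cen 85.0 138.0  [ 0.625 -0.308] yaw 0.0 [0.]
steel_offcut expect px [227. 100.]
  conf 0.91 cen 228.0 99.0  [ 0.6015 -0.2134] yaw 97.9 [0.81]
t 10.55 grasp [ 0.6255 -0.3082  0.1755] close yaw -9.6 w 0.0350 gf 0.0 F [ 0.5  0.1 -0.1]
 -> (0.626, -0.308, 0.0415, -9.4) [0.002, 0.003, 0.893, -0.004, -0.001, -0.007] rows 3
```

View pics/w5.png

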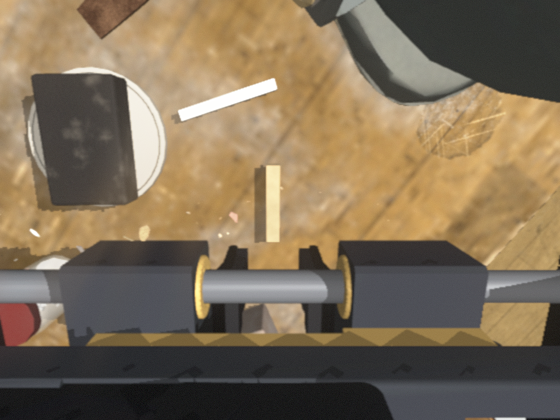

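The brass still lies at (272,202), undisturbed. Descending again with more closing time.

play_rows:
  series:
    - [0,0,0.33,0,0,0]
    - [0,0,0.66,0,0,0]
    - [0,0,0.9,0,0,0]
    - [0,0,0.9,0,0,0]

```text
time: 10.95
ee_pos: [0.6237, -0.3076, 0.1989]
eef_rot: [0.764, 0.646, -0.002, -0.005]
ft_force: [0.2, -0.6, -0.8]
width: 0.0389
grip_force: 0.0
```

play_rows:
  series:
    - [0,0,0.07,0,0,0]
    - [0,0,0.127,0,0,0]
    - [0,0,0.127,0,0,0]
    - [0,0,0.127,0,0,0]

```text
time: 11.35
ee_pos: [0.6265, -0.3086, 0.1879]
eef_rot: [0.764, 0.645, 0.0, 0.001]
ft_force: [0.8, 0.1, 1.2]
width: 0.0392
grip_force: 0.0
```

play_rows:
  series:
    - [0,0,0,0,0,0]
    - [0,0,0,0,0,0]
    - [0,0,0,0,0,0]
    - [0,0,0,0,0,0]
    - [0,0,0,0,0,0]
  fingers: -1
  squeeze: 15

```text
time: 11.85
ee_pos: [0.6261, -0.3084, 0.1868]
eef_rot: [0.764, 0.645, -0.0, 0.0]
ft_force: [0.3, 0.2, 1.1]
width: 0.0119
grip_force: 15.0
```

play_rows:
  series:
    - [0,0,0,0,0,0]
    - [0,0,0,0,0,0]
    - [0,0,0,0,0,0]

```text
time: 12.15
ee_pos: [0.6261, -0.3085, 0.1868]
eef_rot: [0.764, 0.645, -0.0, 0.0]
ft_force: [-1.0, 0.2, 2.7]
width: 0.0118
grip_force: 15.0
```

play_rows:
  series:
    - [0,0,-0.15,0,0,0]
    - [0,0,-0.4,0,0,0]
    - [0,0,-0.65,0,0,0]
    - [0,0,-0.65,0,0,0]

```text
time: 12.55
ee_pos: [0.6276, -0.3087, 0.2904]
eef_rot: [0.764, 0.645, 0.002, 0.004]
ft_force: [0.5, 0.4, 0.7]
width: 0.0119
grip_force: 15.0
```

play_rows:
  series:
    - [0.1,-0.27,0,0,0,0]
    - [0.2,-0.54,0,0,0,0]
    - [0.3,-0.81,0,0,0,-0.01]
    - [0.37,-0.99,0,0,0,-0.01]
    - [0.37,-0.99,0,0,0,-0.01]

```text
time: 13.05
ee_pos: [0.4864, -0.2273, 0.2837]
eef_rot: [0.762, 0.648, -0.001, -0.001]
ft_force: [-0.7, -0.5, -0.7]
width: 0.0116
grip_force: 15.0
```

play_rows:
  series:
    - [0,0,0,0,0,0]
    - [0,0,0,0,0,0]

```text
time: 13.25
ee_pos: [0.4896, -0.2294, 0.2842]
eef_rot: [0.762, 0.647, 0.0, 0.0]
ft_force: [0.3, -1.0, 0.0]
width: 0.0115
grip_force: 15.0
```

```bash
python3 -c "
from plan import *
plan((.4875,-.2285,.08,-9.2),(.4875,-.2285,.067,-9.2))
from wl import *
look(['brass_offcut','charcoal'],'w6',dict(brass_offcut=status.read_state()['ee_pos'][:2],charcoal=(.487,-.228)),dict(charcoal=.014,brass_offcut=status.read_state()['ee_pos'][2]-.1868))"
```

```text
t 13.25 grasp [ 0.4897 -0.2294  0.1207] close yaw -9.3 w 0.0115 gf 15.0 F [ 0.3 -1.   0. ]
 -> (0.4875, -0.2285, 0.08, -9.2) [0.004, -0.015, 0.271, 0.002, 0.0, -0.004] rows 1
 -> (0.4875, -0.2285, 0.067, -9.2) [-0.0, 0.0, 0.087, -0.0, 0.0, 0.0] rows 1
brass_offcut expect px [273. 267.]
  conf 0.90 cen 272.0 255.0  [ 0.4893 -0.2292] yaw 170.7 [0.7]
charcoal expect px [269. 225.]
  conf 0.96 cen 268.0 196.0  [ 0.487  -0.2287] yaw 170.7 [0.54]
```

View pics/w6.png

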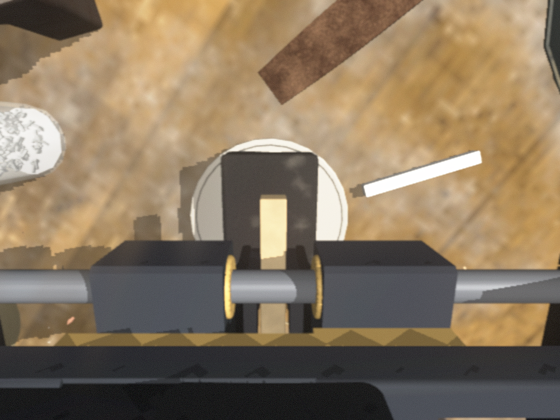

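The brass (272,255) is held square over the charcoal (268,196). Lowering it.

play_rows:
  series:
    - [0.003,-0.015,0.1,0,0,0]
    - [0.003,-0.015,0.2,0,0,0]
    - [0.003,-0.015,0.27,0,0,0]
    - [0.003,-0.015,0.27,0,0,0]
    - [0.003,-0.015,0.27,0,0,0]

```text
time: 13.9
ee_pos: [0.487, -0.2281, 0.2435]
eef_rot: [0.762, 0.648, 0.0, -0.0]
ft_force: [-0.1, -0.2, -0.1]
width: 0.0116
grip_force: 15.0
```

```bash
python3 -c "
from plan import *
plan((.4873,-.2285,.067,-9.2))"
```

```text
t 13.90 grasp [ 0.487 -0.228  0.08 ] close yaw -9.3 w 0.0116 gf 15.0 F [-0.1 -0.2 -0.1]
 -> (0.4873, -0.2285, 0.067, -9.2) [-0.003, 0.002, 0.087, -0.001, -0.001, -0.003] rows 1
```

play_rows:
  series:
    - [-0.002,0.002,0.04,0,0,0]
    - [-0.002,0.002,0.07,0,0,0]
    - [-0.002,0.002,0.088,0,0,0]
    - [-0.002,0.002,0.088,0,0,0]
    - [-0.002,0.002,0.088,0,0,0]

```text
time: 14.4
ee_pos: [0.4871, -0.2285, 0.2305]
eef_rot: [0.762, 0.647, 0.0, 0.0]
ft_force: [0.1, 0.5, 0.3]
width: 0.0116
grip_force: 15.0
```

play_rows:
  series:
    - [0,0,0,0,0,0]
    - [0,0,0,0,0,0]
    - [0,0,0,0,0,0]
    - [0,0,0,0,0,0]
  fingers: 0

```text
time: 14.8
ee_pos: [0.4871, -0.2285, 0.2305]
eef_rot: [0.762, 0.647, 0.0, 0.0]
ft_force: [-0.3, -0.6, -0.1]
width: 0.0359
grip_force: 0.0
```

play_rows:
  series:
    - [0,0,-0.1,0,0,0]
    - [0,0,-0.4,0,0,0]
    - [0,0,-0.7,0,0,0]
    - [0,0,-1,0,0,0]
    - [0,0,-1,0,0,0]
  fingers: 1

```text
time: 15.3
ee_pos: [0.4884, -0.2282, 0.388]
eef_rot: [0.762, 0.648, 0.002, 0.005]
ft_force: [1.3, -0.7, -0.6]
width: 0.0757
grip_force: 0.0
```

```bash
python3 -c "
from wl import *
look(['brass_offcut','charcoal'],'w7',dict(brass_offcut=(.487,-.228),charcoal=(.487,-.228)),dict(charcoal=.014,brass_offcut=.043))
from plan import *
plan((.406,-.347,.19,-9),(.406,-.347,.10,-9))"
```

```text
brass_offcut expect px [268. 201.]
  conf 0.75 cen 267.0 200.0  [ 0.4866 -0.2279] yaw 170.8 [0.94]
charcoal expect px [268. 196.]
  conf 0.83 cen 268.0 195.0  [ 0.4876 -0.2277] yaw 170.6 [0.84]
  conf 0.40 cen 267.0 200.0  [ 0.4948 -0.2509] yaw 156.6 [0.14]
t 15.45 grasp [ 0.4869 -0.2284  0.2173] close yaw -9.3 w 0.0840 gf 0.0 F [-0.  -0.2 -0.6]
 -> (0.406, -0.347, 0.19, -9) [-0.868, -0.404, 0.182, 0.001, 0.001, -0.01] rows 3
 -> (0.406, -0.347, 0.1, -9) [0.0, 0.0, 0.6, -0.0, -0.0, 0.0] rows 2
```

View pics/w7.png

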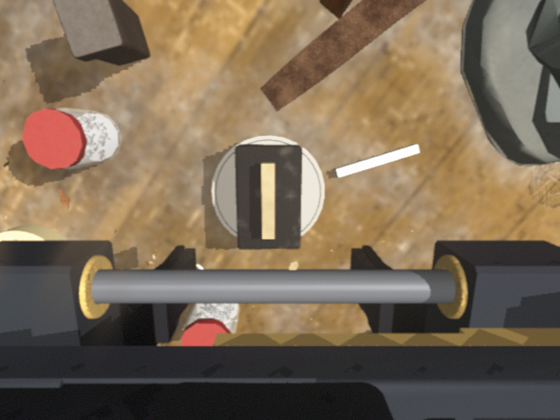

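The brass (267,200) lies along the middle of the charcoal (268,195). Now the tall jar.

play_rows:
  series:
    - [-0.87,-0.4,0.18,0,0,0]
    - [-0.87,-0.4,0.18,0,0,0]
    - [-0.87,-0.4,0.18,0,0,0]
    - [-0.87,-0.4,0.18,0,0,0]
    - [-0.87,-0.4,0.18,0,0,0]

```text
time: 15.95
ee_pos: [0.4059, -0.348, 0.3521]
eef_rot: [0.763, 0.647, 0.0, -0.001]
ft_force: [0.6, 1.1, 0.3]
width: 0.087
grip_force: 0.0
```

```bash
python3 -c "
from wl import *
look(['tall_jar','short_jar','soldering_plate'],'w8',X0)
from plan import *
plan((.406,-.347,.048,-9))"
```

```text
tall_jar expect px [275. 207.]
  conf 0.96 cen 276.0 213.0  [ 0.4076 -0.3474] yaw 7.5 [0.92]
  conf 0.64 cen 138.0 5.0 edge [ 0.407 -0.347] yaw 0.0 [0.]
short_jar expect px [354. 283.]
  conf 0.79 cen 350.0 291.0  [ 0.4642 -0.432 ] yaw 24.3 [0.37]
soldering_plate expect px [346.  49.]
  conf 0.68 cen 334.0 54.0 edge [ 0.4867 -0.2274] yaw 7.2 [0.34]
t 16.15 grasp [ 0.4077 -0.3461  0.1899] close yaw -9.2 w 0.0872 gf 0.0 F [-0.8 -0.2  0.1]
 -> (0.406, -0.347, 0.048, -9) [-0.007, -0.011, 0.946, 0.0, -0.001, -0.005] rows 3
```

View pics/w8.png

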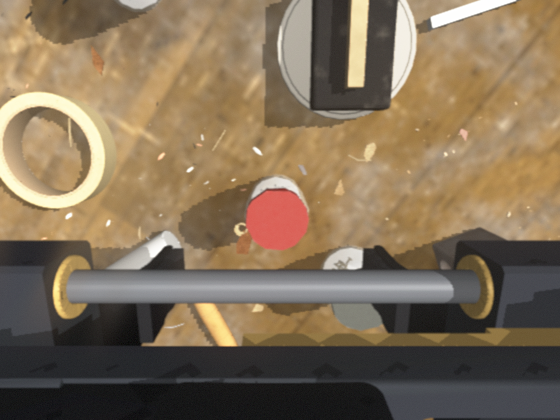

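The tall jar is at (277,217), central between the fingers, with the short jar at (350,291) clear. Descending and gripping.

play_rows:
  series:
    - [-0.006,-0.003,0.3,0,0,0]
    - [-0.006,-0.003,0.6,0,0,0]
    - [-0.006,-0.003,0.95,0,0,0]
    - [-0.006,-0.003,0.95,0,0,0]
    - [-0.006,-0.003,0.95,0,0,0]

```text
time: 16.65
ee_pos: [0.4068, -0.3477, 0.2114]
eef_rot: [0.762, 0.648, 0.0, -0.001]
ft_force: [0.1, 0.7, 0.8]
width: 0.0871
grip_force: 0.0
```

play_rows:
  series:
    - [0,0,0,0,0,0]
    - [0,0,0,0,0,0]
    - [0,0,0,0,0,0]
    - [0,0,0,0,0,0]
    - [0,0,0,0,0,0]
  fingers: -1
  squeeze: 25

```text
time: 17.15
ee_pos: [0.4062, -0.3485, 0.2114]
eef_rot: [0.762, 0.647, -0.0, 0.0]
ft_force: [-0.4, -1.3, -0.7]
width: 0.0551
grip_force: 0.0
```

play_rows:
  series:
    - [0,0,0,0,0,0]
    - [0,0,0,0,0,0]
    - [0,0,0,0,0,0]

```text
time: 17.45
ee_pos: [0.4064, -0.3485, 0.2114]
eef_rot: [0.762, 0.647, 0.0, 0.0]
ft_force: [-0.1, -0.1, 6.1]
width: 0.0499
grip_force: 25.0
```

```bash
python3 -c "
from plan import *
m=lambda a,b:((np.array(a)+b)/2).round(4)
print(m((.487,-.228),(.580,-.4355)),m((.487,-.228),(.380,-.062)))
plan((.407,-.347,.13,-9),(.5335,-.332,.13,-9),(.5335,-.332,.07,-9))"
```

```text
[ 0.5335 -0.3318] [ 0.4335 -0.145 ]
t 17.45 grasp [ 0.4065 -0.3486  0.0479] close yaw -9.3 w 0.0499 gf 25.0 F [-0.1 -0.1  6.1]
 -> (0.407, -0.347, 0.13, -9) [0.01, 0.003, -0.548, 0.001, 0.001, -0.01] rows 2
 -> (0.5335, -0.332, 0.13, -9) [0.231, 0.817, 0.001, 0.0, -0.0, -0.0] rows 3
 -> (0.5335, -0.332, 0.07, -9) [-0.0, -0.0, 0.4, 0.0, -0.0, -0.0] rows 2
```

play_rows:
  series:
    - [0,0,-0.1,0,0,0]
    - [0,0,-0.25,0,0,0]
    - [0,0,-0.4,0,0,0]
    - [0,0,-0.55,0,0,0]
    - [0,0,-0.55,0,0,0]

```text
time: 17.95
ee_pos: [0.4068, -0.3487, 0.2968]
eef_rot: [0.762, 0.647, 0.0, 0.002]
ft_force: [-0.1, 0.5, -3.2]
width: 0.0498
grip_force: 25.0
```

play_rows:
  series:
    - [0.05,0.2,0,0,0,0]
    - [0.12,0.42,0,0,0,0]
    - [0.18,0.64,0,0,0,0]
    - [0.235,0.82,0,0,0,0]
    - [0.235,0.82,0,0,0,0]

```text
time: 18.45
ee_pos: [0.5362, -0.3311, 0.2922]
eef_rot: [0.761, 0.649, 0.001, -0.001]
ft_force: [-0.5, 0.9, -2.4]
width: 0.0502
grip_force: 25.0
```

play_rows:
  series:
    - [0,0,0,0,0,0]
    - [0,0,0,0,0,0]

```text
time: 18.65
ee_pos: [0.5323, -0.3339, 0.2927]
eef_rot: [0.762, 0.647, -0.001, -0.001]
ft_force: [-0.9, -0.6, -2.5]
width: 0.05
grip_force: 25.0
```

```bash
python3 -c "
from plan import *
plan((.5335,-.331,.06,-9),(.5335,-.331,.0485,-9))
from wl import *
s=status.read_state()
look(['tall_jar'],'w9',dict(tall_jar=s['ee_pos'][:2]),dict(tall_jar=s['ee_pos'][2]-.2114))"
```

```text
t 18.65 grasp [ 0.532  -0.3339  0.1292] close yaw -9.3 w 0.0500 gf 25.0 F [-0.9 -0.6 -2.5]
 -> (0.5335, -0.331, 0.06, -9) [0.02, 0.006, 0.461, -0.003, 0.0, -0.012] rows 2
 -> (0.5335, -0.331, 0.0485, -9) [0.001, -0.0, 0.077, -0.0, 0.0, 0.0] rows 1
tall_jar expect px [274. 273.]
  conf 0.79 cen 273.0 274.0  [ 0.5324 -0.3278] yaw 11.3 [0.51]
```

play_rows:
  series:
    - [0.006,0.008,0.2,0,0,0]
    - [0.006,0.008,0.4,0,0,0]
    - [0.006,0.008,0.46,0,0,0]
    - [0.006,0.008,0.46,0,0,0]

```text
time: 19.15
ee_pos: [0.5337, -0.3329, 0.2234]
eef_rot: [0.762, 0.647, -0.001, -0.001]
ft_force: [-0.7, 0.8, -2.5]
width: 0.0497
grip_force: 25.0
```

```bash
python3 -c "
from plan import *
plan((.5335,-.3333,.0485,-9.3))"
```

```text
t 19.15 grasp [ 0.5333 -0.3327  0.0599] close yaw -9.3 w 0.0497 gf 25.0 F [-0.7  0.8 -2.5]
 -> (0.5335, -0.3333, 0.0485, -9.3) [-0.003, -0.001, 0.076, -0.005, -0.002, -0.001] rows 1
```

play_rows:
  series:
    - [-0.003,0,0.03,0,0,0]
    - [-0.003,0,0.06,0,0,0]
    - [-0.003,0,0.077,0,0,0]
    - [-0.003,0,0.077,0,0,0]
    - [-0.003,0,0.077,0,0,0]

```text
time: 19.65
ee_pos: [0.5346, -0.3333, 0.2132]
eef_rot: [0.762, 0.647, 0.0, 0.0]
ft_force: [0.7, -0.3, -2.2]
width: 0.0499
grip_force: 25.0
```

play_rows:
  series:
    - [0,0,0,0,0,0]
    - [0,0,0,0,0,0]
    - [0,0,0,0,0,0]
    - [0,0,0,0,0,0]
    - [0,0,0,0,0,0]
  fingers: 0.8

```text
time: 20.15
ee_pos: [0.5346, -0.3332, 0.213]
eef_rot: [0.762, 0.647, 0.0, 0.0]
ft_force: [0.4, 0.5, -0.0]
width: 0.0764
grip_force: 0.0
```

play_rows:
  series:
    - [0,0,-0.15,0,0,0]
    - [0,0,-0.4,0,0,0]
    - [0,0,-0.7,0,0,0]
    - [0,0,-0.95,0,0,0]
    - [0,0,-0.95,0,0,0]
  fingers: 1

```text
time: 20.65
ee_pos: [0.5357, -0.3334, 0.3617]
eef_rot: [0.762, 0.647, 0.001, 0.004]
ft_force: [-0.0, -0.0, 0.8]
width: 0.0867
grip_force: 0.0
```

```bash
python3 -c "
from wl import *
look(['tall_jar','soldering_plate'],'w10',dict(X0,tall_jar=(.5335,-.332)))
from plan import *
plan((.466,-.431,.19,-9.3))"
```

```text
tall_jar expect px [267. 203.]
  conf 0.96 cen 268.0 207.0  [ 0.5351 -0.3311] yaw 18.7 [0.89]
  conf 0.83 cen 9.0 27.0 edge [ 0.5335 -0.332 ] yaw 0.0 [0.]
soldering_plate expect px [198.  92.]
  conf 0.61 cen 204.0 91.0  [ 0.4868 -0.2277] yaw 11.1 [0.29]
  conf 0.30 cen 186.0 84.0  [ 0.4779 -0.2404] yaw 169.4 [0.13]
t 20.80 grasp [ 0.5341 -0.3331  0.1912] close yaw -9.3 w 0.0870 gf 0.0 F [-0.2  1.  -1.1]
 -> (0.466, -0.431, 0.19, -9.3) [-0.717, -0.344, 0.008, -0.001, -0.0, -0.0] rows 3
```

play_rows:
  series:
    - [-0.24,-0.11,0,0,0,0]
    - [-0.48,-0.23,0,0,0,0]
    - [-0.72,-0.345,0,0,0,0]
    - [-0.72,-0.345,0,0,0,0]
    - [-0.72,-0.345,0,0,0,0]

```text
time: 21.3
ee_pos: [0.465, -0.4321, 0.3536]
eef_rot: [0.763, 0.647, -0.0, -0.001]
ft_force: [0.3, 0.6, -0.5]
width: 0.0869
grip_force: 0.0
```

```bash
python3 -c "
from wl import *
look(['short_jar','dapping_cube','tall_jar'],'w11',dict(X0,tall_jar=(.535,-.332)))
from plan import *
plan((.466,-.431,.045,-9.3))"
```

```text
short_jar expect px [276. 205.]
  conf 0.71 cen 276.0 209.0  [ 0.467 -0.431] yaw 8.6 [0.9]
dapping_cube expect px [403. 187.]
  conf 0.59 cen 407.0 188.0  [ 0.5802 -0.4355] yaw 12.5 [0.96]
tall_jar expect px [341.  71.]
  conf 0.89 cen 345.0 68.0  [ 0.5327 -0.3343] yaw 22.4 [0.91]
t 21.50 grasp [ 0.4669 -0.4299  0.1915] close yaw -9.2 w 0.0871 gf 0.0 F [ 0.2  0.3 -0.2]
 -> (0.466, -0.431, 0.045, -9.3) [-0.008, -0.005, 0.976, -0.0, -0.002, 0.005] rows 3
```

View pics/w11.png

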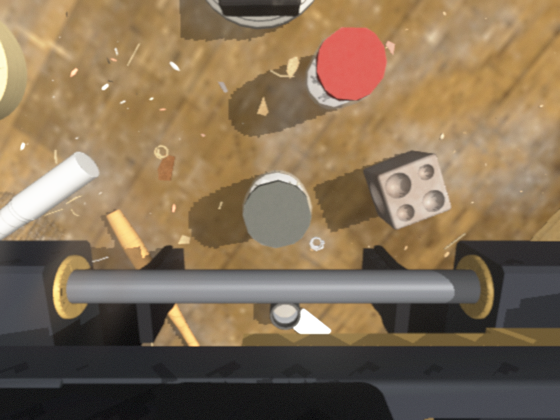

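The short jar is at (277,210) and the tall jar stands at (347,65); the cube is at (407,188), confirming its position. Gripping the short jar.

play_rows:
  series:
    - [-0.007,0,0.3,0,0,0]
    - [-0.007,0,0.6,0,0,0]
    - [-0.007,0,0.97,0,0,0]
    - [-0.007,0,0.97,0,0,0]
    - [-0.007,0,0.97,0,0,0]

```text
time: 22.0
ee_pos: [0.4662, -0.4317, 0.2097]
eef_rot: [0.762, 0.648, 0.0, -0.001]
ft_force: [-0.4, -1.0, 1.3]
width: 0.0869
grip_force: 0.0
```

play_rows:
  series:
    - [0,0,0,0,0,0]
    - [0,0,0,0,0,0]
    - [0,0,0,0,0,0]
    - [0,0,0,0,0,0]
    - [0,0,0,0,0,0]
  fingers: -1
  squeeze: 25

```text
time: 22.5
ee_pos: [0.4662, -0.4327, 0.2108]
eef_rot: [0.762, 0.647, 0.0, 0.001]
ft_force: [-1.0, -0.2, 4.7]
width: 0.0568
grip_force: 25.0
```

play_rows:
  series:
    - [0,0,0,0,0,0]
    - [0,0,0,0,0,0]
    - [0,0,0,0,0,0]

```text
time: 22.8
ee_pos: [0.4662, -0.4327, 0.2108]
eef_rot: [0.762, 0.647, 0.0, 0.001]
ft_force: [0.3, -0.2, 5.6]
width: 0.0571
grip_force: 25.0
```

play_rows:
  series:
    - [0,0,-0.15,0,0,0]
    - [0,0,-0.4,0,0,0]
    - [0,0,-0.7,0,0,0]
    - [0,0,-0.97,0,0,0]
    - [0,0,-0.97,0,0,0]

```text
time: 23.3
ee_pos: [0.4668, -0.4329, 0.3616]
eef_rot: [0.762, 0.647, 0.001, 0.004]
ft_force: [0.9, 0.3, -1.3]
width: 0.0567
grip_force: 25.0
```

```bash
python3 -c "
from plan import *
plan((.40,-.28,.19,-9.3),(.4335,-.145,.19,-9.3),(.4335,-.145,.1,-9.3))"
```

```text
t 23.30 grasp [ 0.4679 -0.4338  0.1981] close yaw -9.3 w 0.0567 gf 25.0 F [ 0.9  0.3 -1.3]
 -> (0.4, -0.28, 0.19, -9.3) [0.934, -0.605, 0.045, 0.014, 0.009, -0.0] rows 4
 -> (0.4335, -0.145, 0.19, -9.3) [0.924, 0.075, -0.0, -0.0, 0.0, -0.0] rows 3
 -> (0.4335, -0.145, 0.1, -9.3) [0.0, 0.0, 0.6, -0.0, 0.0, -0.0] rows 2
```

play_rows:
  series:
    - [0.23,-0.15,0.02,0,0,0]
    - [0.46,-0.3,0.03,0,0,0]
    - [0.7,-0.45,0.03,0,0,0]
    - [0.93,-0.6,0.03,0,0,0]
    - [0.93,-0.6,0.03,0,0,0]

```text
time: 23.8
ee_pos: [0.3982, -0.2757, 0.3498]
eef_rot: [0.761, 0.649, -0.001, -0.001]
ft_force: [0.5, -0.8, -1.6]
width: 0.0564
grip_force: 25.0
```

play_rows:
  series:
    - [0.23,0.02,0,0,0,0]
    - [0.46,0.04,0,0,0,0]
    - [0.7,0.06,0,0,0,0]
    - [0.92,0.075,0,0,0,0]
    - [0.92,0.075,0,0,0,0]

```text
time: 24.3
ee_pos: [0.4338, -0.1418, 0.3506]
eef_rot: [0.76, 0.65, 0.0, -0.0]
ft_force: [-0.6, -0.8, -1.6]
width: 0.0567
grip_force: 25.0
```

play_rows:
  series:
    - [0,0,0,0,0,0]
    - [0,0,0,0,0,0]

```text
time: 24.5
ee_pos: [0.4326, -0.147, 0.3505]
eef_rot: [0.763, 0.647, -0.0, -0.0]
ft_force: [-0.1, -0.4, -2.2]
width: 0.0568
grip_force: 25.0
```

```bash
python3 -c "
from wl import *
S['stake']=S['stake'][S['stake'][:,2]>.01]-[0,0,0.0]
look(['stake','charcoal'],'w12',dict(X0,charcoal=(.487,-.228)),dict(charcoal=.014))
from plan import *
plan((.4335,-.1467,.07,-9.3),(.4335,-.1467,.0475,-9.3))"
```

```text
stake expect px [189. 116.]
  conf 0.95 cen 180.0 114.0  [ 0.3802 -0.0629] yaw 6.1 [0.88]
charcoal expect px [345. 281.]
  conf 0.70 cen 358.0 249.0  [ 0.4943 -0.2263] yaw 2.0 [0.23]
t 24.65 grasp [ 0.4326 -0.1469  0.1872] close yaw -9.4 w 0.0567 gf 25.0 F [ 0.2  0.2 -1.1]
 -> (0.4335, -0.1467, 0.07, -9.3) [0.002, 0.005, 0.781, -0.001, -0.0, -0.003] rows 3
 -> (0.4335, -0.1467, 0.0475, -9.3) [0.0, 0.0, 0.15, 0.0, -0.0, -0.0] rows 1
```

View pics/w12.png

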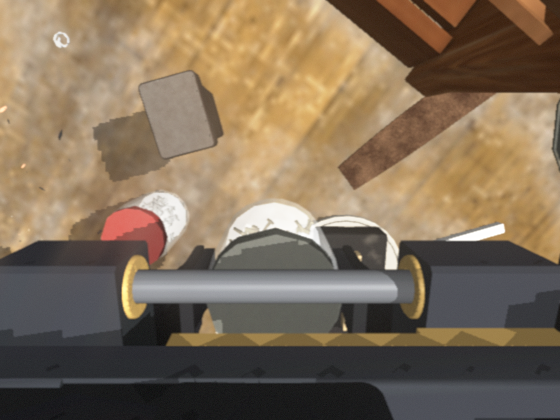

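The stake top has corners near (138,84), (195,70), (218,146) and (165,158). The held short jar is at (275,280), clear of the left red jar at (140,230).

```bash
python3 -c "
from h import *
w=ray('wrist',[(138,84),(195,70),(218,147),(165,159)],.08);print(w.round(4),w.mean(0).round(4))"
```

```text
[[ 0.3587 -0.0387  0.08  ]
 [ 0.3983 -0.0364  0.08  ]
 [ 0.4033 -0.0881  0.08  ]
 [ 0.3648 -0.0902  0.08  ]] [ 0.3813 -0.0634  0.08  ]
```

play_rows:
  series:
    - [0.002,0.005,0.3,0,0,0]
    - [0.002,0.005,0.6,0,0,0]
    - [0.002,0.005,0.78,0,0,0]
    - [0.002,0.005,0.78,0,0,0]
    - [0.002,0.005,0.78,0,0,0]

```text
time: 25.15
ee_pos: [0.434, -0.1461, 0.2345]
eef_rot: [0.762, 0.647, 0.0, -0.0]
ft_force: [0.8, 0.3, -1.6]
width: 0.057
grip_force: 25.0
```

```bash
python3 -c "
from plan import *
plan((.4335,-.1467,.0475,-9.3))"
```

```text
t 25.15 grasp [ 0.434 -0.146  0.071] close yaw -9.3 w 0.0570 gf 25.0 F [ 0.8  0.3 -1.6]
 -> (0.4335, -0.1467, 0.0475, -9.3) [-0.005, -0.003, 0.157, -0.0, -0.001, -0.001] rows 1
```

play_rows:
  series:
    - [-0.006,0,0.06,0,0,0]
    - [-0.006,0,0.11,0,0,0]
    - [-0.006,0,0.15,0,0,0]
    - [-0.006,0,0.157,0,0,0]
    - [-0.006,0,0.157,0,0,0]

```text
time: 25.65
ee_pos: [0.4338, -0.1467, 0.2107]
eef_rot: [0.762, 0.647, -0.0, 0.0]
ft_force: [-2.5, -0.7, 3.4]
width: 0.0568
grip_force: 25.0
```

play_rows:
  series:
    - [0,0,0,0,0,0]
    - [0,0,0,0,0,0]
    - [0,0,0,0,0,0]
    - [0,0,0,0,0,0]
    - [0,0,0,0,0,0]
  fingers: 0.7

```text
time: 26.15
ee_pos: [0.4336, -0.1466, 0.2104]
eef_rot: [0.762, 0.647, 0.0, 0.0]
ft_force: [-0.0, 0.5, -0.6]
width: 0.0737
grip_force: 0.0
```

play_rows:
  series:
    - [0,0,-0.15,0,0,0]
    - [0,0,-0.4,0,0,0]
    - [0,0,-0.7,0,0,0]
    - [0,0,-1,0,0,0]
    - [0,0,-1,0,0,0]

```text
time: 26.65
ee_pos: [0.4351, -0.1465, 0.366]
eef_rot: [0.762, 0.648, 0.002, 0.004]
ft_force: [0.1, -0.5, -0.2]
width: 0.0743
grip_force: 0.0
```

```bash
python3 - <<'E'
from wl import *
x=dict(X0,short_jar=(.434,-.1455),charcoal=(.487,-.228),brass_offcut=(.487,-.228),tall_jar=(.534,-.332))
look(['short_jar'],'w13',x)
cv2.imwrite('pics/scene_end.png',vision.camera('scene'))
a=vision.camera('side')
cs={c:cam(c) for c in('scene','side')}
z=dict(charcoal=.014,brass_offcut=.043)
for n in('charcoal','brass_offcut','tall_jar','short_jar','steel_offcut'):
    for c in cs:
        uv=proj(cs[c],[*x[n],z.get(n,0)+S[n][:,2].max()/2])[0]
        for d in regs(c,n):
            m=np.array(d['pixels']);v,u=np.nonzero(m)
            if len(u) and np.hypot(u.mean()-uv[0],v.mean()-uv[1])<20:
                p,i=fit(n,[m],[cs[c]],x[n],z.get(n,0));print(n,c,p[:2].round(4),'%.1f'%(np.degrees(p[2])%180),i);break
E
```

```text
short_jar expect px [268. 201.]
  conf 0.73 cen 268.0 204.0  [ 0.4337 -0.145 ] yaw 9.7 [0.92]
charcoal scene [ 0.4899 -0.2293] 170.6 [0.56]
charcoal side [ 0.485  -0.2243] 170.0 [0.79]
brass_offcut scene [ 0.5111 -0.2154] 50.5 [0.26]
tall_jar scene [ 0.5788 -0.3916] 4.8 [0.26]
tall_jar side [ 0.5328 -0.3306] 1.5 [0.92]
short_jar scene [ 0.435  -0.1472] 6.4 [0.91]
short_jar side [ 0.4315 -0.1469] 19.2 [0.91]
steel_offcut scene [ 0.6036 -0.214 ] 97.8 [0.87]
steel_offcut side [ 0.6204 -0.2127] 106.4 [0.41]
```

View pics/scene_end.png

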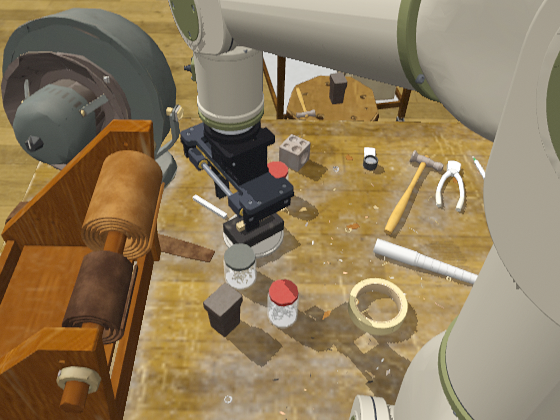

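The final scene view shows the short jar upright at (240,265) midway between plate and stake, the tall jar upright at (278,185) before the cube, and the charcoal on the plate. The gripper is open and clear above. Positions match the targets to about 2 mm.

```bash
python3 -c "
from h import *
print(job.close_job())"
```

```text
the job is handed in; nothing more can be done
None
```

I handed the job in at about 27 s: the charcoal is centred on the plate with the brass lengthwise on top, and both jars stand within about 2 mm of their midpoints. The steel offcut was not moved, the first attempt to grip the brass missed without disturbing it, and the gripper was open and clear at the end.

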